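# Index the gear on the rotary table by one turn of the hand wheel

## Robot

A 6-joint arm with a two-finger parallel gripper is mounted at the origin on a cart in front of the work surface, level with it; the furniture and walls round the work are solid. World frame = base frame: x ahead of the robot, y to its left, z up, the work surface at z = 0. Lengths are in m, angles in rad, forces in N, time in s.
With the tool pointing down it reaches from about 0.425 to 0.925 m from the base axis. Payload 12.5 kg.
Tool frame: the origin (TCP) lies at the very end of the fingers, on their centre line; the grasp point (between the pads) lies 19 mm behind it; y points along the fingers, x is the direction in which the jaws open and shut, and the axes are right-handed (so a half turn about y gives the same grasp; the last joint's range is limited). The gripper opens to 85 mm and grips with 20 to 120 N. Pads are 22 mm wide; open, the fingers measure 114 mm over their backs; the gripper's body (76 mm by 85 mm) begins 54 mm behind the grasp point. The pads swing forward as they close: fully open they stand 13 mm farther back than shut.
Start: joints at [-1.259, 0.491, 1.559, -0, 1.092, -0.106], TCP at [0.254, -0.571, 0.231] pointing down, gripper open.
Joint ranges: [-3.1, 3.1], [-0.84, 2.19], [0.05, 2.79], [-1.13, 4.28], [0.06, 2.93], [-2.69, 2.69]. Speed limits (rad/s): [2.22, 2.22, 2.79, 3.14, 3.14, 3.14].

## Interface

Orientations are given as a 3x3 rotation matrix whose columns are the frame's x, y, z axes.
In Python, from cell import env, eyes, hand_in gives the robot as it stands.
- The arm moves only by the tool move_arm, never from a script. Its argument "moves" is a list of rows, each a list of 4 numbers: the shift along the tool's x, y, z in cm, then the turn about the tool's y in rad. In form: [[tx, ty, tz, roll], ...]. A call has exactly 8 rows; each row shifts and turns the commanded pose from where the row before left it, along the tool's axes as they then stand; what a row does not reach is not made up. A row lasts 1/12 s, in which the tool goes at most 41.7 mm and 7.16 degrees, less where a joint would pass 70% of its speed; a pose out of reach is approached as far as the arm can. A call with a gripper value outside its range is refused whole. "gripper" is the gripper's target within -1 to 1 (shut at 1, half-way at 0, fully open at -1), set as the call begins (left out, the last holds). The fingers move at their own pace and stop on an object; "grip_force" is the grip in N (left out, the last holds). Time passes only in rows, so rows that do not move let the fingers close, or fill a call up. It gives the time, the measured TCP pose, the force and the opening at its end, in the units of the state.
- env.sense(): the state, without advancing time (a new reading comes with each control period).
- eyes.grab_frame(name): name is "side" or "top" or "wrist"; returns the picture (480x640x3 uint8, red, green, blue); there is no depth.
- eyes.camera_info(name): a dict with "vfov" (degrees; the focal length in pixels is half the picture's height over the tangent of half this angle, whatever the lens; pixels are square), "cx", "cy" (the principal point, pixels), "dist_coeffs" ([k1, k2, p1, p2, k3] as OpenCV has them; the pictures are not rectified), "rvec" (rotation vector, rad) and "tvec" (3), from world to camera coordinates, as OpenCV has them. Camera axes: x right, y down, z forward; pixel columns grow to the right and rows downward; lengths in m; the calibration is good to about 2 mm. A picture is of the moment at which its call begins: read the wrist's pose just before it. camera_info takes no time and is no camera call; for the wrist camera it gives the pose at the moment of the call.
- hand_in(): hands the job in, once; it reports no verdict.
The state is a dict: "time_s": time; "q": joint angles; "joint_vel": joint speeds; "tau": joint torques, N m; "tool_pos": TCP position; "orientation": TCP orientation; "wrist_force": force on the tool from outside, world axes, zero at the start; "torque": the same for the moment, N m; "finger_gap": opening from 0.0 (shut) to 1.0 (fully open).
Only numpy, scipy, OpenCV 4.12 (cv2) and the standard library are available. Lean on these libraries where they do the work, as an engineer would, in place of code of your own. Each camera call takes 0.05 s, during which the arm holds its last target. There are 200 camera calls.

## Task

Index the gear on the upright rotary table on by one step: push the clamp lever counter-clockwise (seen from above) until it is fully loose, push the hand wheel round by its upright handle exactly one full turn clockwise (seen from above), so that the handle is back just where it began, then push the clamp lever fully home to clamped again. Only push with the fingers: grip neither the handle nor the lever, do not turn the wheel while the table is clamped, and leave the tools and parts on the bench where they lie.

Things in the scene. Friction and masses are not known exactly. Their poses are not given: they have to be found in the camera images.
- rotary_table: Grey cast rotary table bolted down upright, foot 112 (x) by 166 (y) mm, round housing 151 mm high. Origin: centre of the foot's underside, on the bench; x to its back, y to its left, z up. The round steel face with a gear bolted on looks to -x, roughly to the robot (yaw up to 0.35 rad). The hand wheel is over its left (+y) side, the clamp lever on its right (-y) shoulder.
- wheel_axis (a point): point on the hand wheel's vertical axis, 204 mm above the bench. Fixed to the rotary table at (12, 64, 204) mm of its frame.
- wheel_grip (a point): middle of the hand wheel's upright black handle: 238 mm above the bench, on the handle's own axis, 52 mm from the wheel's axis. The handle is a sleeve 20 mm thick that spins freely on its pin, from 212 to 262 mm above the bench. The wheel is 119 mm across; rim, spokes and hub lie below 212 mm, so fingertips kept at 216 mm or higher clear them.
- index_wheel (a joint): hand wheel angle, rad; grows clockwise seen from above, no stops; at 0 the handle points along the table's -x from the wheel axis. Starts from -2.5 to 2.5; one full turn adds 6.283 and turns the gear 10 degrees. Friction about 0.08 N m (2 N at the handle): it stays where it is left.
- lever_pivot (a point): point on the clamp lever's vertical pivot axis, 190 mm above the bench. Fixed to the rotary table at (12, -36, 190) mm of its frame.
- lever_tip (a point): centre of the ball end of the black clamp lever: 193 mm above the bench, ball 19 mm thick, 64 mm from the pivot axis; the arm behind it is 13 mm thick. Nothing lies under the ball down to the table's foot (16 mm).
- clamp_lever (a joint): clamp lever angle, rad: 0 fully clamped (points to the table's -y, 30 degrees towards its -x), 1.05 fully loose (-y, 30 degrees towards +x); grows counter-clockwise seen from above, hard stop at each end. Starts from 0 to 0.06. Friction 0.12 N m (2 N at the ball): it stays where it is left.
- thrust_washer: plain steel washer, 65 mm across, 9 mm thick; loose, not to be disturbed. Origin: centre of its underside.
- spanner: small combination spanner, 152 x 26 x 8 mm, lying flat; loose, not to be disturbed. Origin: centre of its underside.
- bolt_tray: small round steel tray of bolts, 69 mm across, 22 mm high; loose, not to be disturbed. Origin: centre of its underside.
- oil_filter: black oil filter can standing upright, 68 mm across, 90 mm tall; loose, not to be disturbed. Origin: centre of its underside.
- grease_jar: grease jar with a green lid, 70 mm across, 71 mm tall; loose, not to be disturbed. Origin: centre of its underside.
- layshaft: steel gear shaft lying down, 152 mm long, 38 mm thick; loose, not to be disturbed. Origin: centre of its underside.
- marker: marker pen lying down, 132 mm long, 15 mm thick; loose, not to be disturbed. Origin: centre of its underside.

How it is judged:
By the outcome, as a careful person would: the job done as asked, in the order asked, and still so for the second after the job is handed in, with the robot touching nothing.
It also fails if it takes over 72 s, if anything falls off the work surface, if the arm or the gripper's body presses on something with over 40 N, if the wrist force passes 120 N, or if a joint passes its speed limit or range.

## Working session

There is one attempt and no reset: what is moved stays moved. The work goes in short steps, Python scripts to look and compute and a tool call to move; the robot and the scene stay as the last step left them, time stands still between calls to the robot, and variables do not carry over. Pictures are saved under pics/ and viewed, about 8 in all and at most 12, crops included, and the job is handed in when it is done.

Besides the shell and the picture viewer there is one more tool, called after "Emit:" in YAML: its name, and indented under it one key for each argument. move_arm: Moves the arm, as the interface text tells. Its arguments: {"type":"object","properties":{"moves":{"type":"array","items":{"type":"array","items":{"type":"number"}}},"gripper":{"type":"number"},"grip_force":{"type":"number"}},"required":["moves"]}

```bash
mkdir -p pics
python3 - <<'E'
from cell import env, eyes
import cv2
s=env.sense(); print({k:(v if not hasattr(v,'tolist') else [round(x,3) for x in __import__('numpy').ravel(v)]) for k,v in s.items()})
for n in ("side","top"):
    cv2.imwrite(f"pics/{n}0.png",eyes.grab_frame(n)[:,:,::-1]); print(n,eyes.camera_info(n))
E
```

```text
{'time_s': 0.0, 'q': [np.float64(-1.259), np.float64(0.492), np.float64(1.559), np.float64(-0.0), np.float64(1.092), np.float64(-0.106)], 'joint_vel': [np.float64(0.0), np.float64(-0.002), np.float64(0.001), np.float64(-0.001), np.float64(-0.001), np.float64(-0.001)], 'tau': [np.float64(0.0), np.float64(-61.846), np.float64(-26.159), np.float64(-0.0), np.float64(0.004), np.float64(-0.0)], 'tool_pos': [np.float64(0.254), np.float64(-0.571), np.float64(0.231)], 'orientation': [np.float64(0.406), np.float64(-0.0), np.float64(0.914), np.float64(-0.914), np.float64(0.001), np.float64(0.406), np.float64(-0.001), np.float64(-1.0), np.float64(0.0)], 'wrist_force': [np.float64(0.52), np.float64(0.76), np.float64(-0.174)], 'torque': [np.float64(0.014), np.float64(-0.001), np.float64(0.031)], 'finger_gap': 1.0064362111060914}
side {'vfov': 42.83483275104106, 'cx': 324.2054430452496, 'cy': 245.05269390081625, 'dist_coeffs': array([-0.16755262,  0.        ,  0.        ,  0.        ,  0.        ]), 'rvec': array([-0.06818161,  2.59294462, -1.76550394]), 'tvec': array([0.53147141, 0.17580468, 1.67337198])}
top {'vfov': 55.7090673607178, 'cx': 313.8147197058731, 'cy': 240.51783747838272, 'dist_coeffs': array([-0.02777121,  0.        ,  0.        ,  0.        ,  0.        ]), 'rvec': array([ 2.1621662 , -2.11549448,  0.18182594]), 'tvec': array([-0.01908394,  0.56709673,  1.07696863])}
```

View pics/side0.png

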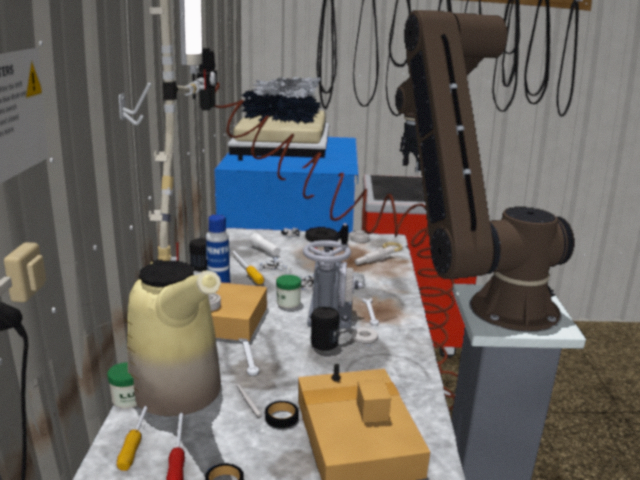

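View pics/top0.png

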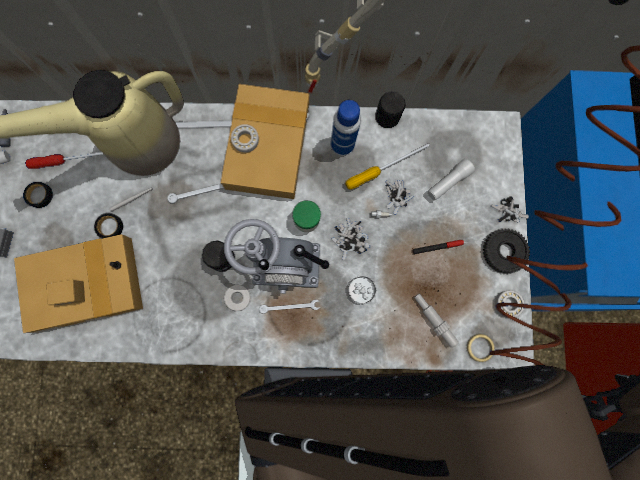

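Top view: wheel centre is about (251,246), handle about (263,265), lever pivot about (299,250) and ball about (323,265). I'll zoom in to refine these.

Run:
```python
import cv2
im=cv2.imread("pics/top0.png")[205:305,205:335]
cv2.imwrite("pics/crop1.png",cv2.resize(im,None,fx=6,fy=6,interpolation=cv2.INTER_CUBIC))
```

```text
(no output)
```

View pics/crop1.png

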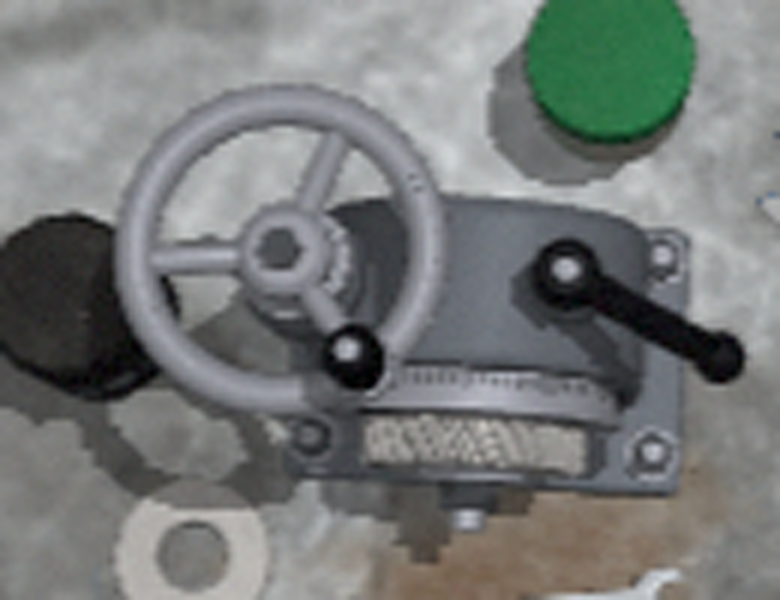

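```bash
cat > h.py <<'E'
import numpy as np, cv2
def K(c):
    f=240/np.tan(np.radians(c["vfov"]/2)); return np.array([[f,0,c["cx"]],[0,f,c["cy"]],[0,0,1.]])
def back(c,uv,z):
    R=cv2.Rodrigues(c["rvec"])[0]; n=cv2.undistortPoints(np.array([[uv]],float),K(c),c["dist_coeffs"])[0,0]
    o=-R.T@c["tvec"]; d=R.T@np.array([*n,1]); return o+d*(z-o[2])/d[2]
def proj(c,P): return cv2.projectPoints(np.array(P,float).reshape(-1,3),c["rvec"],c["tvec"],K(c),c["dist_coeffs"])[0][:,0]
E
python3 - <<'E'
from h import *; from cell import eyes
from scipy.optimize import least_squares
c=eyes.camera_info("top"); R=cv2.Rodrigues(c["rvec"])[0]; print("cam",-R.T@c["tvec"])
px=lambda X,Y:np.array([(X+.5)/6-.5+205,(Y+.5)/6-.5+205])
obs=[(280,248,.012,.064,.204),(567,268,.012,-.036,.200),(670,495,-.056,-.083,.016),(287,475,-.056,.083,.016),(690,232,.056,-.083,.016)]
U=np.array([px(*o[:2]) for o in obs]); L=np.array([o[2:] for o in obs])
def W(p,L): 
    cc,s=np.cos(p[2]),np.sin(p[2]); return np.c_[p[0]+cc*L[:,0]-s*L[:,1],p[1]+s*L[:,0]+cc*L[:,1],L[:,2]]
r=least_squares(lambda p:(proj(c,W(p,L))-U).ravel(),[.6,.1,0],loss="soft_l1")
p=r.x; print("pose",p.round(4),"res",(proj(c,W(p,L))-U).round(2).tolist())
A,V=W(p,np.array([[.012,.064,.204],[.012,-.036,.19]])); print("axis",A,"pivot",V)
e=[back(c,px(*q),.204) for q in ((116,248),(444,248),(280,84),(280,412))]; print("rim dia",np.linalg.norm(e[0]-e[1]),"centre",np.mean(e,0))
B=back(c,px(720,357),.193);H=back(c,px(355,357),.262)
for n,P,O in(("ball",B,V),("handle",H,A)):
    d=(P-O)[:2]; a=np.arctan2(d[1],d[0])-p[2]; print(n,P,"r",np.linalg.norm(d),"table ang",np.degrees(a), "handle q", ((-a+np.pi)+np.pi)%(2*np.pi)-np.pi,"lever q",a-np.radians(-120))
for n,X,Y,z in(("jar",612,65,.071),("filter",65,290,.09),("washer",193,556,.009)): print(n,back(c,px(X,Y),z))
E
```

```text
cam [ 0.38445683 -0.0018266   1.15499521]
pose [ 0.5125  0.0623 -0.0327] res [[0.13, 0.1], [-0.5, -0.38], [1.35, 0.32], [-1.08, 0.01], [0.33, -0.02]]
axis [0.52662739 0.12588616 0.204     ] pivot [0.52335503 0.02593972 0.19      ]
rim dia 0.11573855046473268 centre [0.52711916 0.12618638 0.204     ]
ball [ 0.49287701 -0.03006226  0.193     ] r 0.06375837733020306 table ang -116.68115098731255 handle q -1.1051223938445567 lever q 0.05792484264795883
handle [0.48243488 0.09210352 0.262     ] r 0.05562593258953407 table ang -140.72889956188507 handle q -0.6854100035264921 lever q -0.3617875476701049
jar [0.6250342 0.0123668 0.071    ]
filter [0.52525739 0.22553072 0.09      ]
washer [0.42519335 0.18313    0.009     ]
```

Table pose found: wheel axis (0.527, 0.126), lever pivot (0.523, 0.026), ball (0.493, −0.030), handle at a world angle of about −142.6°. I'll shut the fingers and move to just behind the lever ball.

Emit:
move_arm:
  moves:
    - [-1,-0.1,1,0]
    - [-2.5,-0.1,2.5,0]
    - [-2.8,-0.1,2.8,0]
    - [-2.8,-0.1,2.8,0]
    - [-2.8,-0.1,2.8,0]
    - [-2.8,0,2.8,0]
    - [-2.8,0,2.8,0]
    - [-2.8,0,2.8,0]
  gripper: 1
  grip_force: 60

```text
time_s: 0.77
tool_pos: [0.3568, -0.3007, 0.2363]
orientation: [[0.406, 0.0, 0.914], [-0.914, 0.0, 0.406], [-0.0, -1.0, 0.0]]
wrist_force: [1.5, -0.5, 0.3]
finger_gap: -0.004
```

Emit:
move_arm:
  moves:
    - [-2.8,0,2.8,0]
    - [-2.8,0,2.8,0]
    - [-2.8,0,2.8,0]
    - [-2.8,0,2.8,0]
    - [-2.8,0,2.8,0]
    - [-2.8,0,2.8,0]
    - [-2.5,0,2.4,0]
    - [-2.3,0,2.2,0]

```text
time_s: 1.43
tool_pos: [0.4645, -0.0164, 0.2363]
orientation: [[0.407, 0.0, 0.914], [-0.914, 0.0, 0.407], [-0.0, -1.0, 0.0]]
wrist_force: [1.1, -0.2, -0.0]
finger_gap: -0.002
```

Emit:
move_arm:
  moves:
    - [0,0,0,0.115]
    - [0,0,0,0.115]
    - [0,0,0,0.115]
    - [0,0,0,0.115]
    - [0,0,0,0.115]
    - [0,0,0,0.115]
    - [0,0,0,0.115]
    - [0,0,0,0.11]

```text
time_s: 2.1
tool_pos: [0.4641, -0.0186, 0.2362]
orientation: [[-0.482, -0.0, 0.876], [-0.876, 0.0, -0.482], [0.0, -1.0, -0.0]]
wrist_force: [-0.2, 0.1, -0.6]
finger_gap: -0.002
```

Emit:
move_arm:
  moves:
    - [0,1.2,0,0]
    - [0,1.2,0,0]
    - [0,1.2,0,0]
    - [0,1.2,0,0]
    - [0,0.8,0,0]
    - [-0.3,0,0.3,0]
    - [0,0,0.4,0]
    - [0,0,0.3,0]

```text
time_s: 2.77
tool_pos: [0.4757, -0.0212, 0.1808]
orientation: [[-0.477, 0.001, 0.879], [-0.879, -0.0, -0.477], [-0.0, -1.0, 0.001]]
wrist_force: [-0.0, 1.4, 0.8]
finger_gap: -0.002
```

Run:
```python
from cell import env,eyes
import cv2
cv2.imwrite("pics/w1.png",eyes.grab_frame("wrist")[:,:,::-1]); print(env.sense()["wrist_force"])
```

```text
[-0.50458576 -0.65924745  0.20590618]
```

View pics/w1.png

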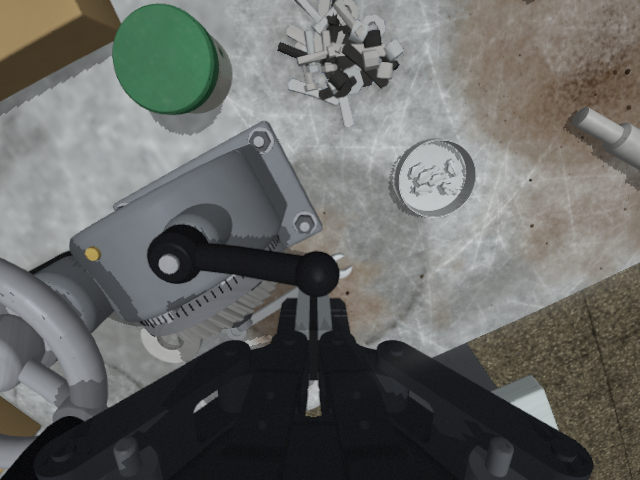

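The fingertips at (313,305) sit centred just behind the lever ball at (317,272). Pushing it loose.

Emit:
move_arm:
  moves:
    - [0.1,0,0.4,-0.06]
    - [0.19,0,0.75,-0.115]
    - [0.19,0,0.75,-0.115]
    - [0.19,0,0.75,-0.115]
    - [0.19,0,0.75,-0.115]
    - [0.19,0,0.75,-0.115]
    - [0.19,0,0.75,-0.115]
    - [0.19,0,0.75,-0.115]

```text
time_s: 3.48
tool_pos: [0.528, -0.0422, 0.1808]
orientation: [[0.365, 0.0, 0.931], [-0.931, -0.001, 0.365], [0.001, -1.0, -0.0]]
wrist_force: [-2.2, -2.3, 0.4]
finger_gap: 0.001
```

Emit:
move_arm:
  moves:
    - [0.15,0,0.6,-0.09]
    - [0.1,0,0.3,-0.05]
    - [0.05,0,0.2,-0.03]
    - [0,0,0.1,0]
    - [0,0,0,0]
    - [0,0,0,0]
    - [0,0,0,0]
    - [0,0,0,0]

```text
time_s: 4.15
tool_pos: [0.5379, -0.0409, 0.1807]
orientation: [[0.512, -0.004, 0.859], [-0.859, -0.002, 0.512], [-0.0, -1.0, -0.005]]
wrist_force: [-12.7, -12.8, 6.1]
finger_gap: -0.004
```

Lever is at its stop, with the force up to 18 N and the ball angle matching. Next I retreat, rise and move over behind the wheel handle.

Emit:
move_arm:
  moves:
    - [0,0,-0.8,0]
    - [0,0,-0.7,0]
    - [0,-2.5,0,0]
    - [0,-2.5,0,0]
    - [0,-2.5,0,0]
    - [0,-2.5,0,0]
    - [-1.5,0,0.6,0]
    - [-2.5,0,1,0]

```text
time_s: 4.82
tool_pos: [0.5208, -0.0056, 0.2821]
orientation: [[0.51, 0.004, 0.86], [-0.86, -0.001, 0.51], [0.003, -1.0, 0.003]]
wrist_force: [1.0, 0.5, -0.5]
finger_gap: -0.002
```

Emit:
move_arm:
  moves:
    - [-2.5,0,1,0]
    - [-2.5,0,1,0]
    - [-2,0,0.8,0]
    - [0,0,0,-0.12]
    - [0,0,0,-0.12]
    - [0,0,0,-0.12]
    - [0,0,0,-0.12]
    - [0,0,0,-0.12]

```text
time_s: 5.48
tool_pos: [0.5083, 0.07, 0.2806]
orientation: [[0.91, 0.001, 0.414], [-0.414, 0.0, 0.91], [0.001, -1.0, 0.0]]
wrist_force: [-0.6, -0.1, -0.3]
finger_gap: 0.001
```

Emit:
move_arm:
  moves:
    - [0,0,0,-0.12]
    - [0,0,0,-0.12]
    - [0,0,0,-0.12]
    - [0,0,0,-0.12]
    - [0,0,0,-0.12]
    - [0,0,0,-0.12]
    - [0,0,0,-0.12]
    - [0,0,0,-0.12]

```text
time_s: 6.15
tool_pos: [0.5083, 0.0699, 0.2806]
orientation: [[0.861, 0.001, -0.508], [0.508, 0.0, 0.861], [0.001, -1.0, -0.0]]
wrist_force: [0.1, 0.1, 0.4]
finger_gap: 0.002
```

Run:
```python
from cell import env,eyes
import cv2
cv2.imwrite("pics/w2.png",eyes.grab_frame("wrist")[:,:,::-1]); s=env.sense(); print(s["tool_pos"],s["wrist_force"],s["q"])
```

```text
[0.50829448 0.06988643 0.28062033] [-0.37859545 -0.07311778  0.23655264] [ 7.77025052e-03  2.79587261e-01  1.76216377e+00  1.52996570e-04
  1.09910168e+00 -5.33944509e-01]
```

View pics/w2.png

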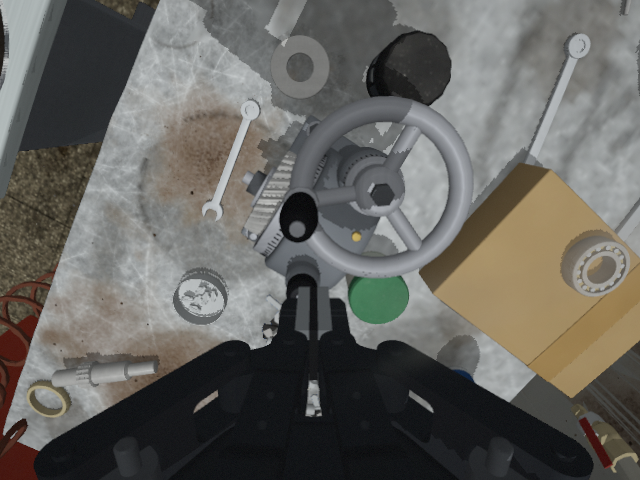

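The lever now points away, still loose, below the fingertips. The handle's top is at (297,228), just ahead of the fingers. I'll refine the handle position from this frame.

Run:
```python
from h import *; from cell import eyes
c=eyes.camera_info("wrist")
A=np.array([.527,.126])
for n,u,v,z in(("top",297,229,.262),("hub",380,191,.21),("pivot?",302,272,.2)):
    P=back(c,(u,v),z); d=P[:2]-A; print(n,P,"r",np.linalg.norm(d),np.degrees(np.arctan2(d[1],d[0])))
tp=back(c,(312,300),.2806);print("tip",tp)
```

```text
top [0.48612581 0.09289747 0.262     ] r 0.05259730963120561 -140.99723845966315
hub [0.52400518 0.12549986 0.21      ] r 0.003036299550951112 -170.51894637056301
pivot? [0.51250235 0.04916981 0.2       ] r 0.07818606183024288 -100.68591211572387
tip [0.50702462 0.07236294 0.2806    ]
```

Emit:
move_arm:
  moves:
    - [0,0,0,-0.12]
    - [-0.35,1,0,0]
    - [0,1.2,0,0]
    - [0,1.2,0,0]
    - [0,1.2,0,0]
    - [0,1,0,0]
    - [0,0,0.5,0]
    - [0,0,0.4,0]

```text
time_s: 6.87
tool_pos: [0.4999, 0.0752, 0.2242]
orientation: [[0.799, -0.001, -0.602], [0.602, -0.0, 0.799], [-0.001, -1.0, 0.0]]
wrist_force: [-0.5, -0.4, 0.7]
finger_gap: 0.0
```

Emit:
move_arm:
  moves:
    - [-0.1,0,0.32,0.06]
    - [-0.16,0,0.48,0.09]
    - [-0.21,0,0.64,0.12]
    - [-0.21,0,0.64,0.12]
    - [-0.21,0,0.64,0.12]
    - [-0.21,0,0.64,0.12]
    - [-0.21,0,0.64,0.12]
    - [-0.21,0,0.64,0.12]

```text
time_s: 7.53
tool_pos: [0.4736, 0.1149, 0.2251]
orientation: [[0.974, 0.001, 0.228], [-0.228, -0.0, 0.974], [0.001, -1.0, -0.0]]
wrist_force: [-0.6, -2.8, -1.8]
finger_gap: 0.002
```

Emit:
move_arm:
  moves:
    - [-0.26,0,0.64,0.12]
    - [-0.26,0,0.64,0.12]
    - [-0.26,0,0.64,0.12]
    - [-0.26,0,0.64,0.12]
    - [-0.21,0,0.64,0.12]
    - [-0.21,0,0.64,0.12]
    - [-0.21,0,0.64,0.12]
    - [-0.21,0,0.64,0.12]

```text
time_s: 8.2
tool_pos: [0.4884, 0.1651, 0.2251]
orientation: [[0.372, 0.0, 0.928], [-0.928, -0.0, 0.372], [0.0, -1.0, 0.0]]
wrist_force: [-1.1, -1.5, 0.3]
finger_gap: 0.003
```

Emit:
move_arm:
  moves:
    - [-0.21,0,0.64,0.12]
    - [-0.21,0,0.64,0.12]
    - [-0.21,0,0.64,0.12]
    - [-0.21,0,0.64,0.12]
    - [-0.21,0,0.64,0.12]
    - [-0.21,0,0.64,0.12]
    - [-0.15,0,0.46,0.08]
    - [-0.1,0,0.3,0.05]

```text
time_s: 8.87
tool_pos: [0.5332, 0.1802, 0.2251]
orientation: [[-0.451, 0.0, 0.893], [-0.893, 0.0, -0.451], [-0.001, -1.0, 0.0]]
wrist_force: [-1.4, 0.6, 0.2]
finger_gap: -0.001
```

Emit:
move_arm:
  moves:
    - [0,0,-0.5,0]
    - [0,0,-0.7,0]
    - [0,-1.5,0,0]
    - [0,-2.5,0,0]
    - [0,-2,0,-0.09]
    - [0,0,0,-0.12]
    - [0,0,0,-0.12]
    - [0,0,0,-0.12]

```text
time_s: 9.53
tool_pos: [0.5215, 0.1855, 0.2852]
orientation: [[-0.004, 0.001, 1.0], [-1.0, 0.0, -0.004], [-0.0, -1.0, 0.001]]
wrist_force: [-0.1, -0.3, -0.7]
finger_gap: -0.0
```

Emit:
move_arm:
  moves:
    - [0,0,0,-0.12]
    - [0,0,0,-0.12]
    - [0,0,0,-0.12]
    - [0,0,0,-0.12]
    - [0,0,0,-0.12]
    - [0,0,0,-0.12]
    - [0,0,0,-0.12]
    - [0,0,0,-0.12]

```text
time_s: 10.2
tool_pos: [0.5215, 0.1855, 0.2848]
orientation: [[0.817, 0.001, 0.577], [-0.577, 0.0, 0.817], [0.0, -1.0, 0.0]]
wrist_force: [-0.3, -0.2, 0.8]
finger_gap: -0.002
```

Emit:
move_arm:
  moves:
    - [0,0,0,-0.12]
    - [0,0,0,-0.12]
    - [0,0,0,-0.12]
    - [0,0,0,-0.12]
    - [0,0,0,-0.12]
    - [0,0,0,-0.12]
    - [0,0,0,-0.12]
    - [0,0,0,-0.12]

```text
time_s: 10.87
tool_pos: [0.5215, 0.1855, 0.2848]
orientation: [[0.941, 0.001, -0.338], [0.338, 0.0, 0.941], [0.001, -1.0, -0.0]]
wrist_force: [-0.5, -0.1, -0.9]
finger_gap: 0.001
```

Emit:
move_arm:
  moves:
    - [0,0,0,-0.12]
    - [0,0,0,-0.12]
    - [0,0,0,-0.12]
    - [0,0,0,-0.12]
    - [0,0,0,-0.12]
    - [0,0,0,-0.12]
    - [0,0,0,0]
    - [0,0,0,0]

```text
time_s: 11.53
tool_pos: [0.5218, 0.1854, 0.2847]
orientation: [[0.494, 0.0, -0.87], [0.87, 0.0, 0.494], [0.0, -1.0, -0.0]]
wrist_force: [-0.8, 0.5, 0.6]
finger_gap: -0.0
```

Run:
```python
from cell import env,eyes
import cv2
cv2.imwrite("pics/t3.png",cv2.resize(eyes.grab_frame("top")[185:325,185:365,::-1],None,fx=4,fy=4,interpolation=cv2.INTER_CUBIC)); s=env.sense(); print(s["tool_pos"],s["q"])
w=eyes.grab_frame("wrist")[:,:,::-1];cv2.imwrite("pics/w3.png",w)
```

```text
[0.52190002 0.18528797 0.28459332] [ 2.21904234e-01  3.37377219e-01  1.66374578e+00 -8.18122535e-05
  1.14009718e+00 -8.31920065e-01]
```

View pics/w3.png

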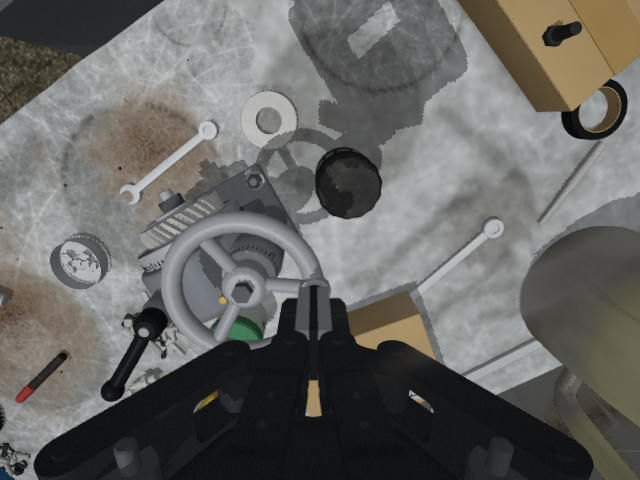

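Emit:
move_arm:
  moves:
    - [0.25,1,0,0]
    - [0,1.3,0,0]
    - [0,1.3,0,0]
    - [0,1.3,0,0]
    - [0,1.1,0,0]
    - [0,0,-0.4,0]
    - [0,0,-0.4,0]
    - [0,0,-0.3,0]

```text
time_s: 12.3
tool_pos: [0.5339, 0.1816, 0.2246]
orientation: [[0.492, 0.001, -0.871], [0.871, 0.0, 0.492], [0.0, -1.0, -0.001]]
wrist_force: [-0.5, -0.1, -0.1]
finger_gap: 0.001
```

Emit:
move_arm:
  moves:
    - [0.1,0,-0.38,0.06]
    - [0.16,0,-0.54,0.09]
    - [0.22,0,-0.64,0.12]
    - [0.21,0,-0.64,0.12]
    - [0.21,0,-0.64,0.12]
    - [0.21,0,-0.64,0.12]
    - [0.21,0,-0.64,0.12]
    - [0.21,0,-0.64,0.12]

```text
time_s: 12.97
tool_pos: [0.5747, 0.1554, 0.2248]
orientation: [[0.984, 0.001, -0.18], [0.18, 0.001, 0.984], [0.001, -1.0, 0.0]]
wrist_force: [-0.3, 1.9, -1.6]
finger_gap: -0.0
```

Emit:
move_arm:
  moves:
    - [0.21,0,-0.64,0.12]
    - [0.21,0,-0.64,0.12]
    - [0.21,0,-0.64,0.12]
    - [0.21,0,-0.64,0.12]
    - [0.21,0,-0.64,0.12]
    - [0.21,0,-0.64,0.12]
    - [0.21,0,-0.64,0.12]
    - [0.21,0,-0.64,0.12]

```text
time_s: 13.63
tool_pos: [0.5792, 0.1034, 0.2249]
orientation: [[0.711, 0.002, 0.703], [-0.703, 0.0, 0.711], [0.001, -1.0, 0.002]]
wrist_force: [0.9, 1.4, -1.9]
finger_gap: -0.001
```

Emit:
move_arm:
  moves:
    - [0.21,0,-0.64,0.12]
    - [0.21,0,-0.64,0.12]
    - [0.21,0,-0.64,0.12]
    - [0.21,0,-0.64,0.12]
    - [0.21,0,-0.64,0.12]
    - [0.21,0,-0.64,0.12]
    - [0.14,0,-0.42,0.08]
    - [0.07,0,-0.22,0.04]

```text
time_s: 14.3
tool_pos: [0.5454, 0.072, 0.2251]
orientation: [[-0.048, 0.002, 0.999], [-0.999, -0.0, -0.048], [0.0, -1.0, 0.002]]
wrist_force: [1.5, 0.5, -1.3]
finger_gap: -0.001
```

Emit:
move_arm:
  moves:
    - [0.21,0,-0.64,0.12]
    - [0.21,0,-0.64,0.12]
    - [0.21,0,-0.64,0.12]
    - [0.21,0,-0.64,0.12]
    - [0.21,0,-0.64,0.12]
    - [0.16,0,-0.48,0.09]
    - [0.11,0,-0.32,0.06]
    - [0.05,0,-0.16,0.03]

```text
time_s: 14.97
tool_pos: [0.5028, 0.0748, 0.2251]
orientation: [[-0.736, 0.002, 0.678], [-0.678, -0.0, -0.736], [-0.001, -1.0, 0.002]]
wrist_force: [1.1, -1.5, -0.5]
finger_gap: 0.002
```

Emit:
move_arm:
  moves:
    - [0,0,0,0]
    - [0,0,0,0]
    - [0,0,0.5,0]
    - [0,0,0.7,0]
    - [0,-2,0,0]
    - [0,-3,0,0]
    - [0,-3,0,0]
    - [0,-2,0,0]

```text
time_s: 15.63
tool_pos: [0.5115, 0.0658, 0.3269]
orientation: [[-0.732, 0.002, 0.681], [-0.681, -0.0, -0.732], [-0.002, -1.0, 0.002]]
wrist_force: [0.2, -0.8, 0.4]
finger_gap: 0.004
```

Run:
```python
from cell import env,eyes
import cv2,numpy as np
f=lambda im:cv2.resize(im[205:305,205:335],None,fx=6,fy=6,interpolation=cv2.INTER_CUBIC)
cv2.imwrite("pics/top4_full.png",t:=eyes.grab_frame("top")[:,:,::-1]); cv2.imwrite("pics/top4.png",f(t))
w=eyes.camera_info("wrist"); im=eyes.grab_frame("wrist")[:,:,::-1]; cv2.imwrite("pics/w4.png",im)
import pickle; pickle.dump(w,open("w4.pkl","wb"))
s=env.sense(); print(s["tool_pos"],s["q"])
```

```text
[0.51202771 0.06582969 0.32754281] [-7.51936777e-05  2.41526461e-01  1.68550397e+00 -1.33269883e-04
  1.20866932e+00  2.39275576e+00]
```

View pics/top4.png

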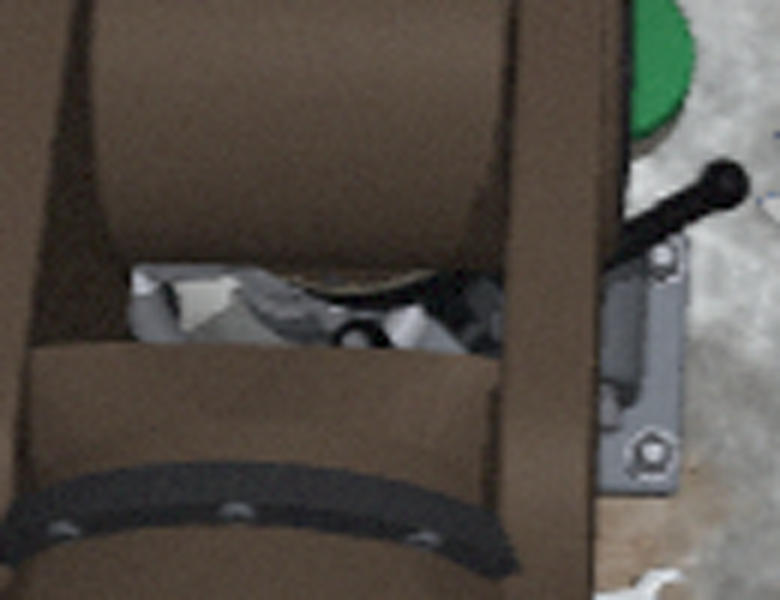

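The arm hides the handle, though the ball at (725,183) shows the lever is loose. I'll swing aside for a clear top view.

Emit:
move_arm:
  moves:
    - [2,0,2.1,0]
    - [2.6,0,2.75,0]
    - [2.6,0,2.75,0]
    - [2.6,0,2.75,0]
    - [2.6,0,2.75,0]
    - [2.6,0,2.75,0]
    - [2.6,0,2.75,0]
    - [2,0,2.1,0]

```text
time_s: 16.4
tool_pos: [0.5074, -0.2219, 0.3233]
orientation: [[-0.733, -0.001, 0.68], [-0.68, 0.0, -0.733], [0.001, -1.0, -0.001]]
wrist_force: [1.0, -0.1, 0.9]
finger_gap: -0.003
```

```bash
cat > cmp.py <<'E'
import sys; from h import *; from cell import env,eyes
n=sys.argv[1]; t=eyes.grab_frame("top")[:,:,::-1]; cv2.imwrite(f"pics/top{n}_full.png",t)
f=lambda im:cv2.resize(im[205:305,205:335],None,fx=6,fy=6,interpolation=cv2.INTER_CUBIC)
a=cv2.imread("pics/top0.png"); cv2.imwrite(f"pics/top{n}.png",f(t))
# black blobs: handle (in wheel area) and lever ball, in both pictures
for nm,im in(("start",a),("now",t)):
    g=f(im).max(2)
    m=(g<70).astype(np.uint8)[290:410,300:400]
    k,l,st,ce=cv2.connectedComponentsWithStats(m); j=1+np.argmax(st[1:,4]) if k>1 else 0
    print(nm,"blob",st[j],ce[j]+[300,290])
s=env.sense(); print(s["tool_pos"],s["time_s"])
E
python3 cmp.py 5
```

```text
start blob [   0   27   85   75 3857] [343.50012963 355.29504796]
now blob [   0   25   93   71 3764] [349.65621679 349.86583422]
[ 0.50754553 -0.22547698  0.32289145] 16.45
```

View pics/top5.png

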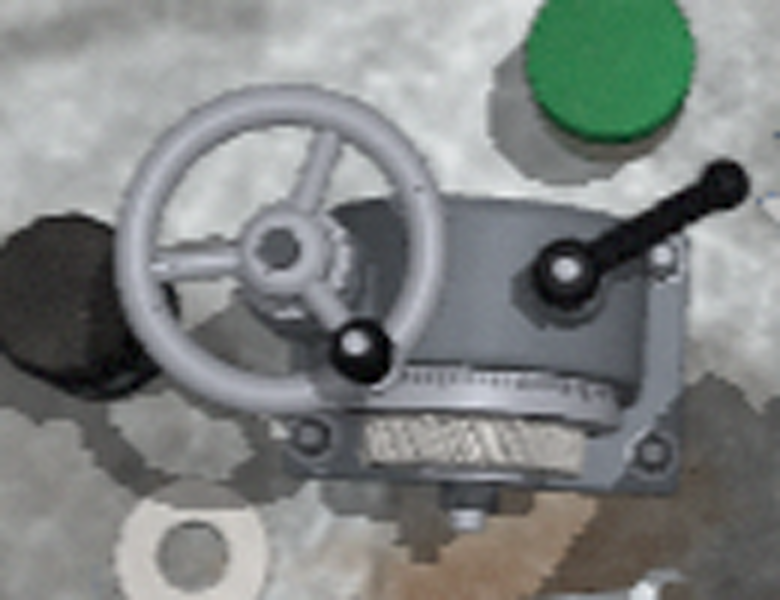

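```bash
cat > ang.py <<'E'
import sys; from h import *; from cell import eyes
c=eyes.camera_info("top"); A=np.array([.527,.1261])
f=lambda p:cv2.resize(cv2.imread(p)[205:305,205:335],None,fx=6,fy=6,interpolation=cv2.INTER_CUBIC)
a,b=f("pics/top0.png"),f(f"pics/top{sys.argv[1]}_full.png")
def ang(X,Y):
    P=back(c,((X+.5)/6-.5+205,(Y+.5)/6-.5+205),.262)[:2]-A; return np.degrees(np.arctan2(P[1],P[0]))
for r in (24,30,36):
    m=np.zeros((2*r+1,)*2,np.uint8); cv2.circle(m,(r,r),r,255,-1)
    T=a[357-r:358+r,355-r:356+r]
    q=cv2.matchTemplate(b[300:420,290:420],T,cv2.TM_CCORR_NORMED if 0 else cv2.TM_SQDIFF,mask=m)
    _,_,(x,y),_=cv2.minMaxLoc(q); X,Y=x+290+r,y+300+r
    print(r,(X,Y),"turn left to go (deg, cw)",ang(X,Y)-ang(355,357), "lever q?")
B=None
E
python3 ang.py 5
```

```text
24 (363, 351) turn left to go (deg, cw) 3.3450235082260065 lever q?
30 (363, 351) turn left to go (deg, cw) 3.3450235082260065 lever q?
36 (363, 351) turn left to go (deg, cw) 3.3450235082260065 lever q?
```

3.3° left to go. I'll go back, stand off and finish the turn.

Emit:
move_arm:
  moves:
    - [-2,0,-2.15,0]
    - [-2.65,0,-2.87,0]
    - [-2.65,0,-2.87,0]
    - [-2.65,0,-2.87,0]
    - [-2.65,0,-2.87,0]
    - [-2.65,0,-2.87,0]
    - [-2.65,0,-2.87,0]
    - [-2.05,0,-2.25,0]

```text
time_s: 17.12
tool_pos: [0.5066, 0.0776, 0.3235]
orientation: [[-0.732, -0.001, 0.681], [-0.681, 0.0, -0.732], [0.001, -1.0, -0.001]]
wrist_force: [1.2, -0.2, 0.5]
finger_gap: 0.002
```

Emit:
move_arm:
  moves:
    - [0,1,0,0.058]
    - [0,2,0,0]
    - [0,2,0,0]
    - [0,2,0,0]
    - [0,1.6,0,0]
    - [0,1.2,0,0]
    - [0,0,0,0]
    - [0,0,0,0]

```text
time_s: 17.78
tool_pos: [0.5069, 0.0752, 0.2256]
orientation: [[-0.771, -0.002, 0.637], [-0.637, -0.0, -0.771], [0.001, -1.0, -0.001]]
wrist_force: [0.4, 0.7, -0.6]
finger_gap: -0.004
```

Emit:
move_arm:
  moves:
    - [0.25,0,0,0]
    - [0.22,0,0,0]
    - [0,0,-0.1,0]
    - [0,0,-0.12,0]
    - [0,0,-0.1,0]
    - [0,0,-0.1,0]
    - [0,0,-0.1,0]
    - [0,0,0,0]

```text
time_s: 18.45
tool_pos: [0.4999, 0.0766, 0.2264]
orientation: [[-0.771, 0.0, 0.637], [-0.637, -0.0, -0.771], [-0.0, -1.0, 0.0]]
wrist_force: [0.6, -0.5, 0.3]
finger_gap: 0.004
```

Emit:
move_arm:
  moves:
    - [0,0,0,0]
    - [0,0,0,0]
    - [0,0,0,0]
    - [0,0,0,0]
    - [0,0,0,0]
    - [0,0,0,0]
    - [0,0,0,0]
    - [0,0,0,0]

```text
time_s: 19.12
tool_pos: [0.4999, 0.0765, 0.2262]
orientation: [[-0.771, -0.0, 0.637], [-0.637, -0.0, -0.771], [0.0, -1.0, -0.0]]
wrist_force: [0.4, -0.2, -0.0]
finger_gap: -0.001
```

Reached the target. Backing off and checking from above again.

Emit:
move_arm:
  moves:
    - [0,0,0.6,0]
    - [0,0,0.9,0]
    - [0,-2,0,0]
    - [0,-3,0,0]
    - [0,-3,0,0]
    - [0,-1,0,0]
    - [1.6,0,2,0]
    - [2.2,0,2.7,0]

```text
time_s: 19.78
tool_pos: [0.5106, 0.0047, 0.317]
orientation: [[-0.769, 0.002, 0.639], [-0.639, -0.0, -0.769], [-0.001, -1.0, 0.001]]
wrist_force: [0.6, -0.0, -1.2]
finger_gap: 0.0
```

Emit:
move_arm:
  moves:
    - [2.4,0,2.9,0]
    - [2.4,0,2.9,0]
    - [2.4,0,2.9,0]
    - [2.4,0,2.9,0]
    - [2.4,0,2.9,0]
    - [2,0,2.4,0]
    - [1,0,1.2,0]
    - [0,0,0,0]

```text
time_s: 20.45
tool_pos: [0.5096, -0.2338, 0.3155]
orientation: [[-0.773, -0.001, 0.634], [-0.634, -0.0, -0.773], [0.001, -1.0, -0.0]]
wrist_force: [1.0, 0.3, -0.9]
finger_gap: -0.001
```

```bash
python3 cmp.py 6; python3 ang.py 6
```

```text
start blob [   0   27   85   75 3857] [343.50012963 355.29504796]
now blob [   0   29   86   72 3529] [345.90280533 355.21762539]
[ 0.50959213 -0.23190935  0.3155922 ] 20.5
24 (356, 357) turn left to go (deg, cw) 0.2710425539970629 lever q?
30 (356, 357) turn left to go (deg, cw) 0.2710425539970629 lever q?
36 (356, 357) turn left to go (deg, cw) 0.2710425539970629 lever q?
```

View pics/top6.png

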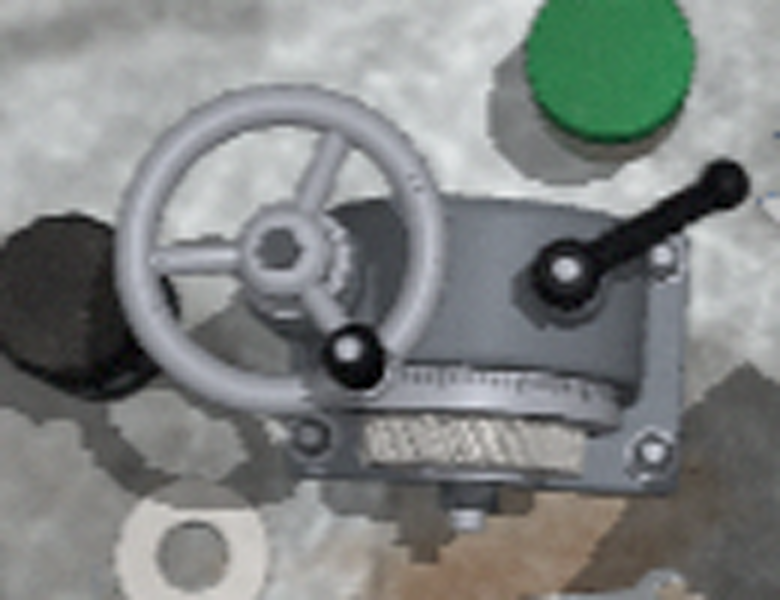

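The handle matches its start picture to about 0.3°, and the tip at (725,183) shows the lever still loose. Now I move to the far side of the lever.

Emit:
move_arm:
  moves:
    - [0,0,0,-0.12]
    - [0,0,0,-0.12]
    - [0,0,0,-0.12]
    - [0,0,0,-0.12]
    - [0,0,0,-0.12]
    - [0,0,0,-0.12]
    - [0,0,0,-0.12]
    - [0,0,0,-0.12]

```text
time_s: 21.17
tool_pos: [0.51, -0.229, 0.3163]
orientation: [[0.087, 0.0, 0.996], [-0.996, 0.0, 0.087], [-0.0, -1.0, 0.0]]
wrist_force: [-0.4, -0.3, 0.8]
finger_gap: 0.003
```

Emit:
move_arm:
  moves:
    - [0,0,0,-0.12]
    - [0,0,0,-0.12]
    - [0,0,0,-0.12]
    - [0,0,0,-0.06]
    - [-1.5,0,1.7,0]
    - [-2.5,0,2.7,0]
    - [-2.5,0,2.7,0]
    - [-2.5,0,2.7,0]

```text
time_s: 21.83
tool_pos: [0.5527, -0.1018, 0.3164]
orientation: [[0.48, 0.0, 0.877], [-0.877, 0.0, 0.48], [-0.0, -1.0, 0.0]]
wrist_force: [0.5, -0.0, -0.1]
finger_gap: -0.004
```

Emit:
move_arm:
  moves:
    - [-2.5,0,2.7,0]
    - [-2.2,0,2.5,0]
    - [-1.5,0,1.6,0]
    - [0,0,0,0]
    - [0,0,0,0]
    - [0,0,0,0]
    - [0,0,0,0]
    - [0,0,0,0]

```text
time_s: 22.5
tool_pos: [0.5824, -0.0183, 0.3164]
orientation: [[0.478, 0.0, 0.878], [-0.878, -0.0, 0.478], [0.0, -1.0, 0.0]]
wrist_force: [0.3, -0.6, -0.3]
finger_gap: -0.002
```

Emit:
move_arm:
  moves:
    - [-0.3,2,0,0]
    - [0,2.7,0,0]
    - [0,2.7,0,0]
    - [0,2.7,0,0]
    - [0,2.2,0,0]
    - [0,1.2,0,0]
    - [0,0,-0.5,0]
    - [0,0,-0.4,0]

```text
time_s: 23.17
tool_pos: [0.5729, -0.0201, 0.1812]
orientation: [[0.479, -0.001, 0.878], [-0.878, 0.0, 0.479], [-0.001, -1.0, -0.001]]
wrist_force: [-0.1, 0.3, 0.9]
finger_gap: -0.0
```

Emit:
move_arm:
  moves:
    - [0.1,0,-0.4,0.06]
    - [0.19,0,-0.75,0.115]
    - [0.19,0,-0.75,0.115]
    - [0.19,0,-0.75,0.115]
    - [0.19,0,-0.75,0.115]
    - [0.19,0,-0.75,0.115]
    - [0.19,0,-0.75,0.115]
    - [0.19,0,-0.75,0.115]

```text
time_s: 23.83
tool_pos: [0.5209, -0.0407, 0.1829]
orientation: [[-0.363, 0.004, 0.932], [-0.932, -0.001, -0.363], [-0.001, -1.0, 0.004]]
wrist_force: [2.1, 1.5, -1.6]
finger_gap: -0.003
```

Emit:
move_arm:
  moves:
    - [0.16,0,-0.6,0.09]
    - [0.1,0,-0.4,0.06]
    - [0.05,0,-0.2,0.03]
    - [0,0,-0.1,0]
    - [0,0,0,0]
    - [0,0,0,0]
    - [0,0,0,0]
    - [0,0,0,0]

```text
time_s: 24.5
tool_pos: [0.5101, -0.039, 0.1832]
orientation: [[-0.519, 0.008, 0.855], [-0.855, -0.003, -0.519], [-0.002, -1.0, 0.008]]
wrist_force: [11.0, -6.8, -6.2]
finger_gap: 0.003
```

Emit:
move_arm:
  moves:
    - [0,0,-0.1,0]
    - [0,0,-0.1,0]
    - [0,0,0,0]
    - [0,0,0,0]
    - [0,0,0,0]
    - [0,0,0,0]
    - [0,0,0,0]
    - [0,0,0,0]

```text
time_s: 25.17
tool_pos: [0.5099, -0.0388, 0.1834]
orientation: [[-0.519, 0.012, 0.855], [-0.855, -0.004, -0.519], [-0.002, -1.0, 0.012]]
wrist_force: [18.4, -12.5, -10.3]
finger_gap: 0.001
```

Emit:
move_arm:
  moves:
    - [0,0,0.6,0]
    - [0,0,0.9,0]
    - [0,-2,0,0]
    - [0,-3,0,0]
    - [0,-3,0,0]
    - [0,-3,0,0]
    - [1.5,0,0,0]
    - [2.5,0,0,0]

```text
time_s: 25.83
tool_pos: [0.4987, -0.0781, 0.2939]
orientation: [[-0.517, 0.005, 0.856], [-0.856, -0.001, -0.517], [-0.001, -1.0, 0.004]]
wrist_force: [1.1, -0.8, -1.1]
finger_gap: -0.001
```

Emit:
move_arm:
  moves:
    - [3,0,-0.6,0]
    - [3,0,-0.6,0]
    - [3,0,-0.6,0]
    - [3,0,0,0]
    - [3,0,0.6,0]
    - [2.5,0,0.6,0]
    - [1.5,0,0.6,0]
    - [0,0,0,0]

```text
time_s: 26.5
tool_pos: [0.3987, -0.2434, 0.2921]
orientation: [[-0.521, 0.001, 0.853], [-0.853, -0.001, -0.521], [0.001, -1.0, 0.001]]
wrist_force: [0.2, 0.5, -0.6]
finger_gap: 0.002
```

```bash
python3 cmp.py 7; python3 ang.py 7
python3 - <<'E'
import cv2
a=cv2.imread("pics/top0.png");b=cv2.imread("pics/top7_full.png")
cv2.imwrite("pics/ab.png",cv2.resize(cv2.vconcat([b[190:340,190:390]]),None,fx=4,fy=4,interpolation=cv2.INTER_CUBIC))
for n,i in(("0",a),("7",b)):
    g=cv2.resize(i[205:305,205:335],None,fx=6,fy=6,interpolation=cv2.INTER_CUBIC).max(2)[290:420,690:770]
    m=cv2.moments((g<60).astype('uint8'),True); print(n,"ball px",690+m['m10']/m['m00'],290+m['m01']/m['m00'],m['m00'])
E
```

```text
start blob [   0   27   85   75 3857] [343.50012963 355.29504796]
now blob [   0   28   86   73 3715] [344.9717362  354.89851952]
[ 0.39894902 -0.24190022  0.29194841] 26.55
24 (356, 357) turn left to go (deg, cw) 0.2710425539970629 lever q?
30 (356, 357) turn left to go (deg, cw) 0.2710425539970629 lever q?
36 (356, 357) turn left to go (deg, cw) 0.2710425539970629 lever q?
0 ball px 715.4347639484979 354.9832618025751 2330.0
7 ball px 713.6122540250448 360.79874776386407 2236.0
```

View pics/ab.png

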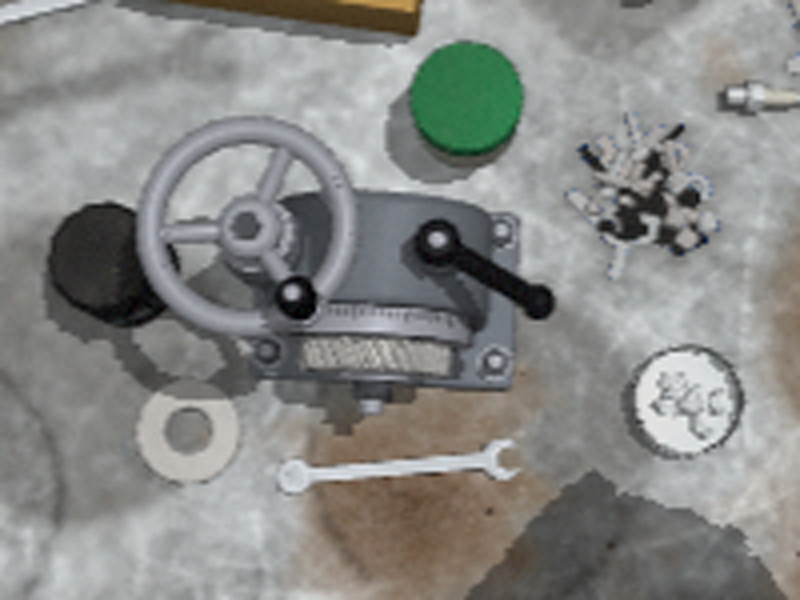

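The lever is against its clamped stop: 24 N with no further motion, and about 2° past where it started. The handle is back at its start position and the parts are undisturbed. Handing in.

```bash
python3 -c "
from cell import env,hand_in
print(env.sense()['wrist_force'],hand_in())"
```

```text
the job is handed in; nothing more can be done
[0.3125471  1.2629581  0.16652047] None
```

The gear has been indexed on by one step, and I handed the job in at about 26.6 s. I only pushed with the shut fingers and gripped nothing.

- **Unclamping:** I pushed the lever counter-clockwise to its loose stop. The force rose to about 18 N there, and the top picture showed the lever loose.
- **Wheel:** I pushed the handle one full turn clockwise in two arcs, plus a final 3° correction. The top picture put the handle within about 0.3° of where it began, both before and after clamping.
- **Clamping:** I pushed the lever back until the force reached about 24 N with no further movement. The ball ended about 2° further towards clamped than at the start.
- **Surroundings:** In the last picture the washer, spanner, tray, filter and jar looked undisturbed. The layshaft and marker were outside that crop, but the arm did not go near them. The robot was clear of everything.

One small disagreement: the lever's end angles measured about 2° off the fitted table pose, both in the same direction. I put that down to an error in the fitted pose, because the force showed contact with the stop at both ends.

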